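# Slide a large battery cell along the fence into its test nest

## Task

A large round battery cell lies loose on the base plate of the test fixture. Without lifting it, roll it up against the long fence and then push it by its tail end along the fence into the nest, against the spring probe, until the side catch springs out behind the tail and holds it there; then let go. Use fingertip pressure only, never more than 25 N on the cell, and leave the other things on the desk alone.

Things in the scene. Friction and masses are not known exactly. Their poses are not given: they have to be found in the camera images.
- cell: The round battery cell to be seated: a smooth blue-sleeved steel can, a plain cylinder 46 mm in diameter and 80 mm long, about 0.34 kg, lying on its side on the bed. Origin at its middle (on the axis, 40 mm from either end). Its x axis runs along the cylinder from the bare steel tail to the button end, which faces the nest; the body turns about x as it rolls.
- fence: Straight fixed black fence, 320 mm long, 30 mm high above the bed, 16 mm thick. Origin on its working face, at the loading end, level with the bed. x runs along it towards the nest, y points into the fence (the bed is at negative y), z up. A cell lying against it has its axis at y = -23, z = 23 mm. At the start the cell's middle is at x = 45 to 75 mm, its axis 35 to 62 mm from the face, up to 0.15 rad askew.
- bed (a point): Centre of the top of the fixed aluminium base plate (the bed), 340 x 130 mm, 12 mm above the desk; 170 mm along and 32 mm out from the fence's origin, same axes as the fence. The bed reaches 97 mm out from the fence's face. Sliding the cell on the open bed takes 1 to 2 N, past the catch 2 to 5 N, and 6 to 9 N just before the catch springs out; the catch and spring are felt as a drop, then a rise.
- nest_mean (a point): Middle of the seated cell if the nest were at the middle of its range: x = 238 mm on the fence. The grey nest is clamped up to 18 mm nearer or farther along x; this is not measured: find it by feel or sight. It has an outer cheek 34 mm high, 48 mm from the fence's face, its bevelled mouth 80 mm before the seated middle, and ends in a block 44 mm high with the spring probe.
- probe_mean (a point): Same point as nest_mean, 40 mm further along x: the mean place of the seated cell's button end. The brass probe, on the axis line, stands 4 mm nearer than this when free (its place shifts with the nest). It pushes back with 2 N at first and 0.6 N more per mm, and meets a hard stop 5 mm beyond the seated place, where the force rises at once.
- catch (a joint): The nest's steel side catch, a bevelled tongue in the outer cheek, 13 to 31 mm above the bed. 0 = sprung out, its tip 41 mm from the fence's face; grows (m) as it is pressed away from the fence. The passing cell presses it about 5 mm, with 1 to 3 N, while beside it; it springs back to 0 behind the tail when the cell is home. 41 mm stay free beside the fence for a fingertip.
- spare_cell: Bystander: a second cell of the same size, standing upright on the desk behind the fence. Origin at the centre of its underside.
- end_cap: Bystander: a white plastic end ring, 52 mm across and 14 mm high, flat on the desk on the robot's side of the fixture. Origin at the centre of its underside.
- screwdriver: Bystander: a screwdriver 150 mm long with black handle, lying along the fixture on the robot's side. Origin under it, on its long axis, which is x.
- board: Bystander: a small green circuit board, 62 x 42 x 8 mm, flat on the desk. Origin at the centre of its underside.
- lighter: Bystander: a pocket lighter 75 mm long, 12 mm high, lying on the desk. Origin under it.
- mouse: Bystander: a black computer mouse, 105 x 60 x 33 mm, on the mat to the right. Origin at the centre of its underside.
- tape: Bystander: a roll of clear tape, 88 mm across and 22 mm high, lying flat to the left of the fixture. Origin at the centre of its underside.
- mug: Bystander: a white mug, 82 mm across and 92 mm high, beyond the fixture on the right. Origin at the centre of its underside.
There are look-alikes about, which are no part of the job. What is shaped like the cell but orange is not meant.

How it is judged:
By the outcome, as a careful person would: the job done as asked, in the order asked, and still so for the second after the job is handed in, with the robot touching nothing.
It also fails if it takes over 58 s, if anything falls off the work surface, if the arm or the gripper's body presses on something with over 40 N, if the wrist force passes 120 N, or if a joint passes its speed limit or range.

## Robot

A 6-joint arm with a two-finger parallel gripper is mounted at the origin on the work surface. World frame = base frame: x ahead of the robot, y to its left, z up, the work surface at z = 0. Lengths are in m, angles in rad, forces in N, time in s.
With the tool pointing down it reaches from about 0.25 to 0.725 m from the base axis. Payload 4 kg.
Tool frame: the origin (TCP) lies at the centre of the arm's flange, where the gripper is bolted on; the fingertips stand 173 mm ahead of it and the grasp point (between the pads) lies 155 mm ahead of it; x points along the fingers, z is the direction in which the jaws open and shut, and the axes are right-handed (so a half turn about x gives the same grasp; the last joint's range is limited). The gripper opens to 85 mm and grips with 20 to 120 N. Pads are 22 mm wide; open, the fingers measure 114 mm over their backs; the gripper's body (76 mm by 85 mm) begins 54 mm behind the grasp point. The pads swing forward as they close: fully open they stand 13 mm farther back than shut.
Start: joints at [1.25, 0.241, 0.005, 1.335, 0, 1.571], TCP at [0.158, 0.474, 0.405] pointing down, gripper open.
Joint ranges: [-2.72, 2.72], [-1.05, 1.87], [-1.09, 1.28], [-1.99, 2.15], [-1.42, 1.44], [-3.14, 3.14]. Speed limits (rad/s): [2.79, 2.79, 3.14, 3.14, 3.14, 3.14].

## Interface

Orientations are given as a unit quaternion [x, y, z, w].
In Python, from workcell import bot gives the robot as it stands.
- The arm moves only by the tool arm_command, never from a script. Its argument "moves" is one flat list of numbers, 7 for each row, row after row: the shift along the tool's x, y, z in m, then the turn, a rotation vector about the tool's x, y, z in rad, then the closure, from -1 (fully open) to 1 (shut). A call has 1 to 20 rows; each row shifts and turns the pose as measured when the row begins, along the tool's axes as they then stand; what a row does not reach is not made up. A row lasts 1/12 s, in which the tool goes at most 41.7 mm and 7.16 degrees, less where a joint would pass 70% of its speed; a pose out of reach is approached as far as the arm can. A call with a gripper value outside its range is refused whole. The fingers move at their own pace and stop on an object; the grip force is fixed at half the most. Time passes only in rows, so rows that do not move let the fingers close. It gives the time, the measured TCP pose, the force and the opening at its end, in the units of the state.
- bot.get_obs(): the state, without advancing time (a new reading comes with each control period).
- bot.camera(name): name is "scene" or "top"; returns the picture (480x640x3 uint8, red, green, blue); there is no depth.
- bot.get_calibration(name): a dict with "mtx" (3x3 intrinsics, pixels), "world_from_camera" (4x4, takes a point from camera to world coordinates). Camera axes: x right, y up, looking along -z (the intrinsics and any distortion apply to the point x, -y, -z); pixel columns grow to the right and rows downward; lengths in m; the calibration is good to about 2 mm. A picture is of the moment at which its call begins. get_calibration takes no time and is no camera call.
- bot.job_done(): hands the job in, once; it reports no verdict.
The state is a dict: "clock": time; "joint_pos": joint angles; "joint_vel": joint speeds; "tau": joint torques, N m; "eef_pos": TCP position; "tool_rot": TCP orientation; "ft_force": force on the tool from outside, world axes, zero at the start; "ft_torque": the same for the moment, N m; "grip_width": finger opening in m.
Only numpy, scipy, OpenCV 4.12 (cv2) and the standard library are available. Lean on these libraries where they do the work, as an engineer would, in place of code of your own. Each camera call takes 0.05 s, during which the arm holds its last target.

## Working session

There is one attempt and no reset: what is moved stays moved. The work goes in short steps, Python scripts to look and compute and a tool call to move; the robot and the scene stay as the last step left them, time stands still between calls to the robot, and variables do not carry over. Pictures are saved under pics/ and viewed, and the job is handed in when it is done.

Besides the shell and the picture viewer there is one more tool, called after "Emit:" by a JSON object that holds its "name" and its "arguments", one argument or row to a line. arm_command: Moves the arm, as the interface text tells. Its arguments: {"type":"object","properties":{"moves":{"type":"array"}},"required":["moves"]}

```bash
mkdir -p pics; ls
python3 - <<'E'
from workcell import bot
import cv2,json
for n in("scene","top"):
    im=bot.camera(n); cv2.imwrite(f"pics/{n}0.png",im[:,:,::-1])
    c=bot.get_calibration(n); print(n,c)
print(bot.get_obs())
E
```

```text
pics
scene {'mtx': array([[602.49388005,   0.        , 322.13457172],
       [  0.        , 602.49388005, 240.19072842],
       [  0.        ,   0.        ,   1.        ]]), 'world_from_camera': array([[ 0.40551233, -0.55650107,  0.7251664 ,  1.5913737 ],
       [ 0.91407683,  0.25106354, -0.3184818 , -0.47524517],
       [-0.00482738,  0.7920061 ,  0.61049409,  0.92331009],
       [ 0.        ,  0.        ,  0.        ,  1.        ]])}
top {'mtx': array([[498.26731929,   0.        , 324.1996468 ],
       [  0.        , 498.26731929, 245.18418641],
       [  0.        ,   0.        ,   1.        ]]), 'world_from_camera': array([[ 3.65710675e-05,  9.81102702e-01, -1.93487694e-01,
         3.41292668e-01],
       [-9.99905869e-01, -2.61887136e-03, -1.34682953e-02,
        -4.96655976e-02],
       [-1.37205003e-02,  1.93469973e-01,  9.81010254e-01,
         1.19554215e+00],
       [ 0.00000000e+00,  0.00000000e+00,  0.00000000e+00,
         1.00000000e+00]])}
{'clock': 0.1, 'joint_pos': array([1.24998721e+00, 2.41389632e-01, 3.84902382e-03, 1.33522048e+00,
       5.74580185e-06, 1.57080190e+00]), 'joint_vel': array([-0.00148182,  0.00034816,  0.00216912, -0.00210803,  0.0013139 ,
        0.00129779]), 'tau': array([ 5.70327502e-04, -3.73137760e+01,  2.53009415e+01,  1.08080468e-02,
       -2.34756300e-05, -6.86681986e-06]), 'eef_pos': array([0.15759126, 0.47426397, 0.40387191]), 'tool_rot': array([-0.41412557,  0.57400557,  0.413316  ,  0.57287652]), 'ft_force': array([-0.2339111 , -0.3583375 ,  0.41213011]), 'ft_torque': array([ 0.05834236, -0.01813934, -0.00345375]), 'grip_width': 0.08558705212964414}
```

View pics/scene0.png

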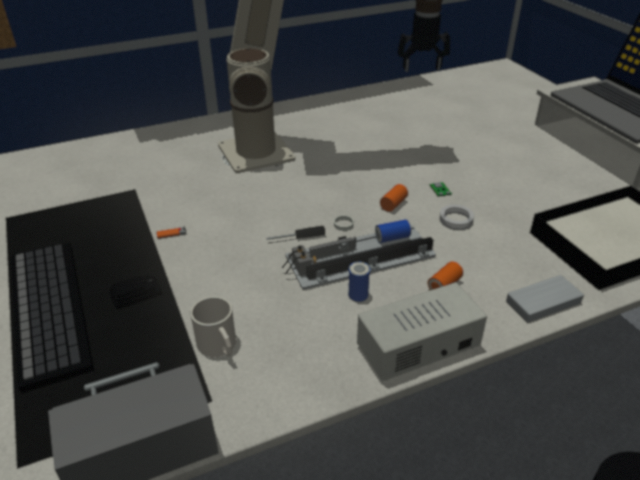

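View pics/top0.png

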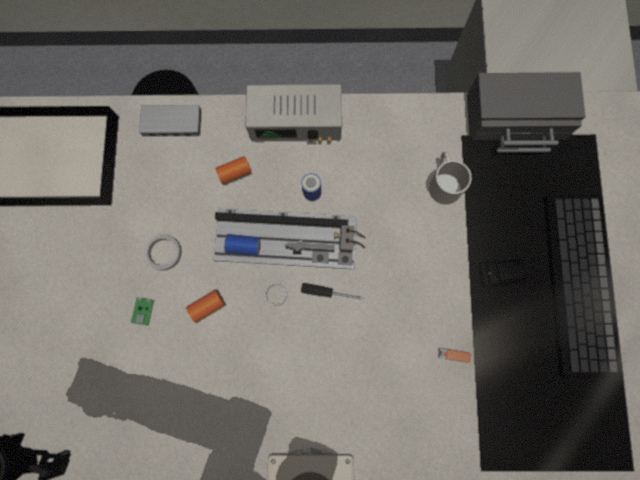

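The top view shows the blue cell at about (242,245), the fence from (216,213) to about (355,220), the nest at about (290-355, 245), and the orange look-alikes elsewhere. I'll zoom in on the fixture.

Run:
```python
import cv2
im=cv2.imread("pics/top0.png")[195:285,205:375]
cv2.imwrite("pics/top0z.png",cv2.resize(im,None,fx=4.7,fy=4.7,interpolation=cv2.INTER_CUBIC))
im=cv2.imread("pics/scene0.png")[205:305,260:460]
cv2.imwrite("pics/scene0z.png",cv2.resize(im,None,fx=4,fy=4,interpolation=cv2.INTER_CUBIC))
```

```text
(no output)
```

View pics/top0z.png

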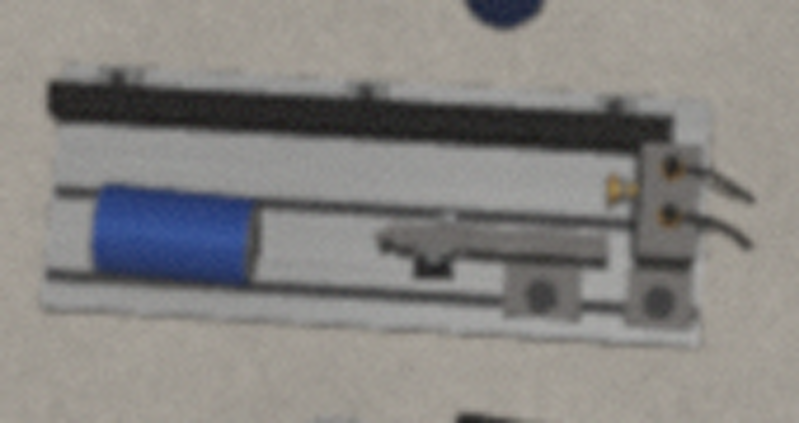

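View pics/scene0z.png

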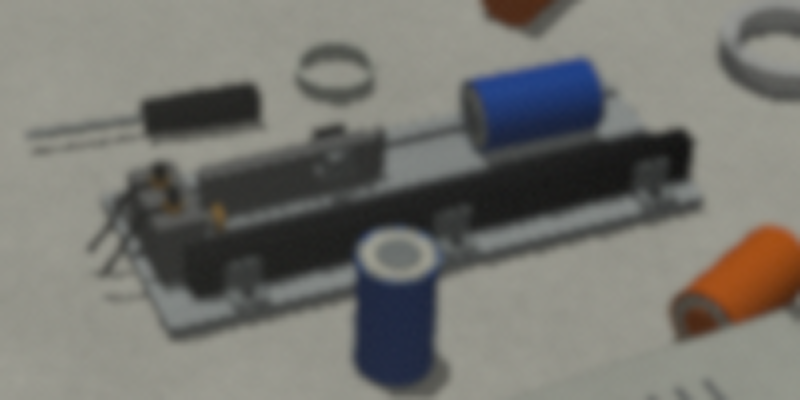

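```bash
cat > h.py <<'E'
import numpy as np
from workcell import bot
def proj(n,P):
    c=bot.get_calibration(n);T=np.linalg.inv(c["world_from_camera"])
    p=(T[:3,:3]@np.atleast_2d(P).T).T+T[:3,3]; q=np.c_[p[:,0],-p[:,1],-p[:,2]]
    u=(c["mtx"]@q.T).T; return u[:,:2]/u[:,2:]
def unproj(n,px,z):
    c=bot.get_calibration(n);T=c["world_from_camera"]
    r=np.linalg.inv(c["mtx"])@np.array([px[0],px[1],1.]); d=T[:3,:3]@np.array([r[0],-r[1],-r[2]])
    o=T[:3,3]; return o+d*(z-o[2])/d[2]
E
python3 - <<'E'
from h import *
import cv2
from scipy.optimize import least_squares
f=lambda x,y:(205+x/4.7,195+y/4.7)
B=[((45,310),(0,-97)),((697,342),(340,-97)),((710,100),(340,33)),((65,68),(0,33))]
Fc=[((50,82),(0,16)),((52,118),(0,0)),((672,115),(320,16))]
for p,q in B: print('bed',q,unproj('top',f(*p),.012).round(4))
for p,q in Fc: print('fence',q,unproj('top',f(*p),.042).round(4))
pts=[(unproj('top',f(*p),.012)[:2],q) for p,q in B]+[(unproj('top',f(*p),.042)[:2],q) for p,q in Fc]
def R(a): 
    ex=np.array([np.cos(a),np.sin(a)]); return ex,np.array([-ex[1],ex[0]])
def res(v):
    ex,ey=R(v[2]); return np.concatenate([v[:2]+q[0]/1e3*ex+q[1]/1e3*ey-w for w,q in pts])
s=least_squares(res,[.5,.2,-1.6]);print(s.x,(res(s.x)*1e3).round(1)); v=s.x
ex,ey=R(v[2])
# features
def F(p,z): w=unproj('top',f(*p),z)[:2]-v[:2]; return (w@ex*1e3).round(1),(w@ey*1e3).round(1)
print('cell px corners at z=.035',[F(p,.035) for p in[(95,185),(258,200),(250,283),(95,275)]])
print('cell centre',F((175,234),.035+.012))
print('probe tip',F((608,190),.035),'cheek start',F((378,240),.046),'cheek end',F((607,250),.046),'block front',F((640,190),.056))
for n in('top','scene'):
    im=bot.camera(n)[:,:,::-1].copy()
    def W(x,y,z): return np.r_[v[:2]+x/1e3*ex+y/1e3*ey,z/1e3]
    for L in ([(0,-97,12),(340,-97,12),(340,33,12),(0,33,12)],[(0,0,42),(320,0,42),(320,16,42),(0,16,42)],[(158,-48,46),(238,-48,46),(278,-48,46),(278,0,46)]):
        u=proj(n,[W(*p) for p in L]); 
        o=(205,195,170,90,4.7) if n=='top' else (260,205,200,100,4)
        if L[0]==(0,-97,12): im=cv2.resize(im[o[1]:o[1]+o[3],o[0]:o[0]+o[2]],None,fx=o[4],fy=o[4],interpolation=cv2.INTER_CUBIC)
        u=((u-np.array(o[:2]))*o[4]).astype(int)
        cv2.polylines(im,[u.reshape(-1,1,2)],len(L)==4 and L[0][0]==0,(0,255,0),1)
    cv2.imwrite(f'pics/fit_{n}.png',im)
E
```

```text
bed (0, -97) [0.5366 0.2312 0.012 ]
bed (340, -97) [ 0.5193 -0.1032  0.012 ]
bed (340, 33) [ 0.6466 -0.1114  0.012 ]
bed (0, 33) [0.6651 0.2262 0.012 ]
fence (0, 16) [0.6495 0.2266 0.042 ]
fence (0, 0) [0.6306 0.2247 0.042 ]
fence (320, 16) [ 0.6311 -0.0905  0.042 ]
[ 0.6325571   0.22815663 -1.62390891] [-0.9  2.1 -1.7 -3.   0.8 -1.7  0.4  0.2 -1.   0.7  1.9  3.4  0.4 -1.8]
cell px corners at z=.035 [(np.float64(27.0), np.float64(-34.0)), (np.float64(110.6), np.float64(-37.6)), (np.float64(109.9), np.float64(-80.4)), (np.float64(31.3), np.float64(-80.3))]
cell centre (np.float64(72.2), np.float64(-59.5))
probe tip (np.float64(287.8), np.float64(-23.5)) cheek start (np.float64(174.1), np.float64(-57.2)) cheek end (np.float64(288.8), np.float64(-56.5)) block front (np.float64(303.8), np.float64(-27.3))
```

View pics/fit_top.png

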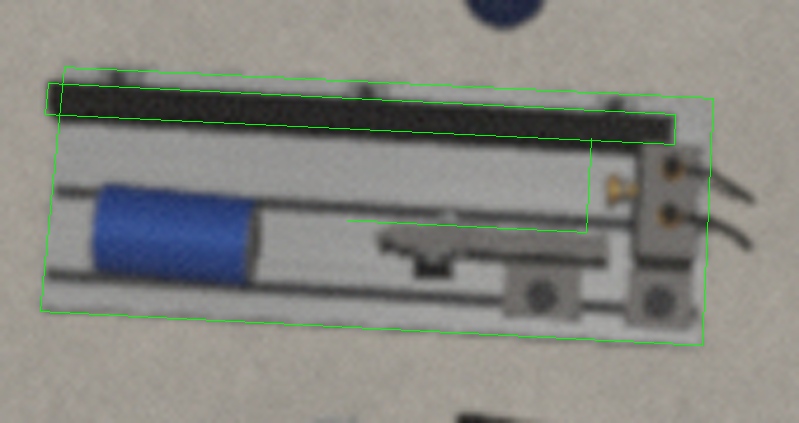

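View pics/fit_scene.png

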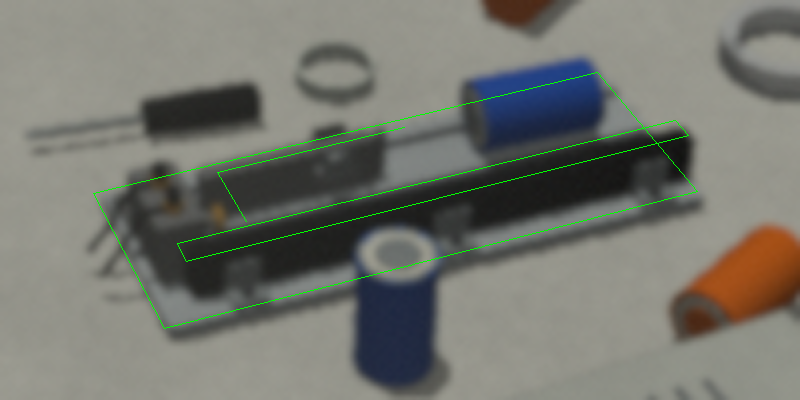

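Both views agree to a few mm: the fence frame is at about (0.632, 0.228) with yaw -1.624. The cell's middle is at x≈70, y≈-57. Both the probe tip (x≈288) and the cheek mouth (x≈174) put the nest about 15 mm farther, so the seated middle is about 253. Next I'll plan the approach.

```bash
cat >> h.py <<'E'
from scipy.spatial.transform import Rotation as Ro
FO=np.array([.6315,.2282]); A=-1.6239
ex=np.array([np.cos(A),np.sin(A)]); ey=np.array([-ex[1],ex[0]])
def fen():
    o=bot.get_obs(); p=o['eef_pos']; R=Ro.from_quat(o['tool_rot']).as_matrix()
    d=p[:2]-FO; z=R[:2,2]; F=o['ft_force']
    print('t%.2f fence x %.1f y %.1f tipz %.1f'%(o['clock'],d@ex*1e3,d@ey*1e3,(p[2]-.173)*1e3),'jaw ang rel fence %.3f'%np.arctan2(z@ey,z@ex),'toolx',R[:,0].round(3),'F fence',(F[:2]@ex).round(2),(F[:2]@ey).round(2),F[2].round(2),'w',o['grip_width'].round(4),'q',o['joint_pos'].round(2))
    return o,R
def to(x,y,tipz,jaw=None):
    o,R=fen(); w=np.r_[FO+x/1e3*ex+y/1e3*ey,tipz/1e3+.173]-o['eef_pos']
    print('shift tool',(R.T@w).round(4))
    if jaw is not None:
        c,s=np.cos(jaw),np.sin(jaw); z=np.r_[c*ex+s*ey,0]; X=np.array([0,0,-1.]); T=np.c_[X,np.cross(z,X),z]
        print('rotvec',Ro.from_matrix(R.T@T).as_rotvec().round(4))
E
python3 - <<'E'
from h import *
to(70,-102,231,0); to(70,-102,231,np.pi); to(70,-102,231,np.pi/2); to(70,-102,231,-np.pi/2)
E
```

```text
Traceback (most recent call last):
  File "h.py", line 20, in to
    o,R=fen(); w=np.r_[FO+x/1e3*ex+y/1e3*ey,tipz/1e3+.173]-o['eef_pos']
        ~~~^^
  File "h.py", line 17, in fen
    print('t%.2f fence x %.1f y %.1f tipz %.1f'%(o['clock'],d@ex*1e3,d@ey*1e3,(p[2]-.173)*1e3),'jaw ang rel fence %.3f'%np.arctan2(z@ey,z@ex),'toolx',R[:,0].round(3),'F fence',(F[:2]@ex).round(2),(F[:2]@ey).round(2),F[2].round(2),'w',o['grip_width'].round(4),'q',o['joint_pos'].round(2))
                                                                                                                                                                                                                                          ^^^^^^^^^^^^^^^^^^^^^
AttributeError: 'float' object has no attribute 'round'
```

```bash
sed -i "s/o\['grip_width'\].round(4)/round(float(o['grip_width']),4)/" h.py
python3 - <<'E'
from h import *
to(70,-102,231,0); to(70,-102,231,np.pi); to(70,-102,231,np.pi/2); to(70,-102,231,-np.pi/2)
E
```

```text
t0.20 fence x -220.6 y -486.3 tipz 231.1 jaw ang rel fence 2.874 toolx [-0.    -0.001 -1.   ] F fence 0.31 -0.51 -0.02 w 0.0852 q [ 1.25  0.24  0.    1.34 -0.    1.57]
shift tool [ 4.000e-04 -4.475e-01 -1.786e-01]
rotvec [ 2.8738e+00 -2.0000e-04  1.9000e-03]
t0.20 fence x -220.6 y -486.3 tipz 231.1 jaw ang rel fence 2.874 toolx [-0.    -0.001 -1.   ] F fence 0.31 -0.51 -0.02 w 0.0852 q [ 1.25  0.24  0.    1.34 -0.    1.57]
shift tool [ 4.000e-04 -4.475e-01 -1.786e-01]
rotvec [-2.678e-01 -1.300e-03 -2.000e-04]
t0.20 fence x -220.6 y -486.3 tipz 231.1 jaw ang rel fence 2.874 toolx [-0.    -0.001 -1.   ] F fence 0.31 -0.51 -0.02 w 0.0852 q [ 1.25  0.24  0.    1.34 -0.    1.57]
shift tool [ 4.000e-04 -4.475e-01 -1.786e-01]
rotvec [ 1.303e+00 -1.100e-03  9.000e-04]
t0.20 fence x -220.6 y -486.3 tipz 231.1 jaw ang rel fence 2.874 toolx [-0.    -0.001 -1.   ] F fence 0.31 -0.51 -0.02 w 0.0852 q [ 1.25  0.24  0.    1.34 -0.    1.57]
shift tool [ 4.000e-04 -4.475e-01 -1.786e-01]
rotvec [-1.8386e+00 -9.0000e-04 -1.2000e-03]
```

Emit:
{"name": "arm_command", "arguments": {
  "moves": [0,-0.03,-0.012,0,0,0,-0.2,0,-0.032,-0.0128,0,0,0,-0.2,0,-0.032,-0.0128,0,0,0,-0.2,0,-0.032,-0.0128,0,0,0,-0.2,0,-0.032,-0.0128,0,0,0,-0.2,0,-0.032,-0.0128,0,0,0,-0.2,0,-0.032,-0.0128,0,0,0,-0.2,0,-0.032,-0.0128,0,0,0,-0.2,0,-0.032,-0.0128,0,0,0,-0.2,0,-0.032,-0.0128,0,0,0,-0.2,0,-0.032,-0.0128,0,0,0,-0.2,0,-0.032,-0.0128,0,0,0,-0.2,0,-0.032,-0.0128,0,0,0,-0.2,0,-0.03,-0.012,0,0,0,-0.2,0,0,0,-0.09,0,0,-0.2,0,0,0,-0.09,0,0,-0.2,0,0,0,-0.09,0,0,-0.2,0,0,0,0,0,0,-0.2]
}}

```text
clock: 1.7
eef_pos: [0.5415, 0.1508, 0.3975]
tool_rot: [-0.491, 0.511, 0.491, 0.506]
ft_force: [0.3, 0.5, 0.2]
grip_width: 0.0514
```

Run:
```python
from h import *
to(70,-102,30,np.pi)
```

```text
t1.70 fence x 82.1 y -85.8 tipz 224.5 jaw ang rel fence -3.124 toolx [-0.006 -0.004 -1.   ] F fence -0.53 0.24 0.22 w 0.0514 q [ 0.27  0.37  0.17  1.37 -0.    0.31]
shift tool [0.1945 0.0149 0.0132]
rotvec [ 0.0174 -0.0041 -0.0058]
```

Emit:
{"name": "arm_command", "arguments": {
  "moves": [0.02,0.0175,0.0132,0.0174,-0.004,-0.006,-0.2,0.03,0,0,0,0,0,-0.2,0.03,0,0,0,0,0,-0.2,0.03,0,0,0,0,0,-0.2,0.03,0,0,0,0,0,-0.2,0.03,0,0,0,0,0,-0.2,0,0,0,0,0,0,-0.2]
}}

```text
clock: 2.28
eef_pos: [0.5248, 0.1663, 0.2243]
tool_rot: [-0.484, 0.514, 0.481, 0.52]
ft_force: [-0.5, -1.1, -0.4]
grip_width: 0.0511
```

Run:
```python
from h import *
import cv2
to(70,-104,24,np.pi)
for n,o in(('top',(205,180,170,110,4.7)),('scene',(300,150,200,130,4))):
    im=bot.camera(n)[:,:,::-1]; cv2.imwrite(f'pics/a_{n}.png',cv2.resize(im[o[1]:o[1]+o[3],o[0]:o[0]+o[2]],None,fx=o[4],fy=o[4],interpolation=cv2.INTER_CUBIC))
```

```text
t2.28 fence x 67.5 y -103.3 tipz 51.3 jaw ang rel fence 3.125 toolx [ 0.009  0.003 -1.   ] F fence 1.09 -0.41 -0.36 w 0.0511 q [ 0.31  0.48 -0.15  0.93  0.    0.38]
shift tool [ 0.0273  0.0009 -0.0026]
rotvec [-0.017   0.0035  0.0088]
```

View pics/a_top.png

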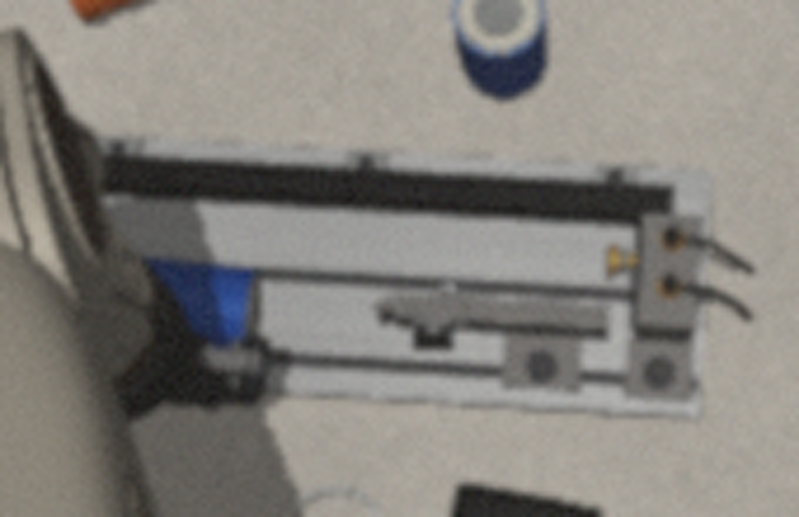

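View pics/a_scene.png

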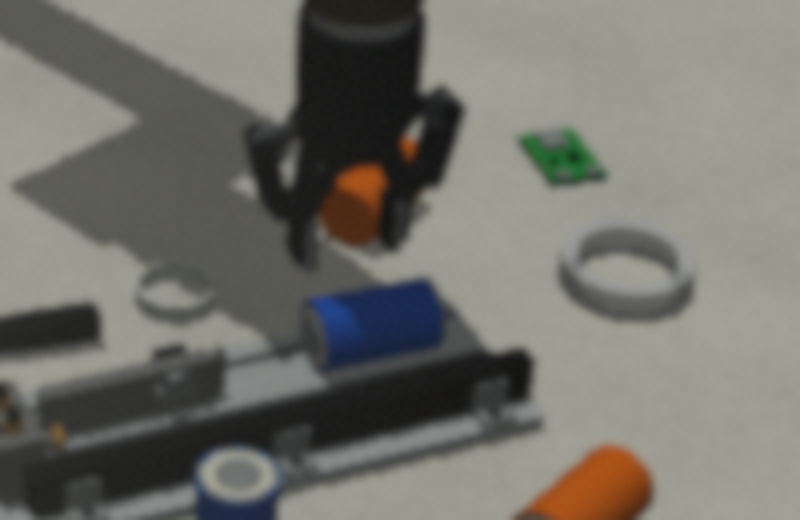

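Emit:
{"name": "arm_command", "arguments": {
  "moves": [0.014,0,-0.002,-0.017,0.0035,0.0088,-0.2,0.014,0,0,0,0,0,-0.2,0,0,0,0,0,0,-0.2,0,-0.003,0,0,0,0,-0.2,0,-0.003,0,0,0,0,-0.2,0,-0.003,0,0,0,0,-0.2]
}}

```text
clock: 2.88
eef_pos: [0.5417, 0.1662, 0.2111]
tool_rot: [-0.491, 0.505, 0.483, 0.521]
ft_force: [-0.4, -0.4, -0.2]
grip_width: 0.0513
```

Run:
```python
from h import *
import cv2
to(70,-80,24,np.pi)
for n,o in(('top',(205,180,170,110,4.7)),('scene',(300,150,200,130,4))):
    im=bot.camera(n)[:,:,::-1]; cv2.imwrite(f'pics/b_{n}.png',cv2.resize(im[o[1]:o[1]+o[3],o[0]:o[0]+o[2]],None,fx=o[4],fy=o[4],interpolation=cv2.INTER_CUBIC))
```

```text
t2.88 fence x 66.7 y -86.3 tipz 38.1 jaw ang rel fence -3.140 toolx [ 0.024  0.007 -1.   ] F fence 0.4 -0.42 -0.17 w 0.0513 q [ 0.3   0.51 -0.13  0.9   0.    0.35]
shift tool [ 0.0142 -0.006  -0.0034]
rotvec [0.0016 0.0087 0.0237]
```

View pics/b_scene.png

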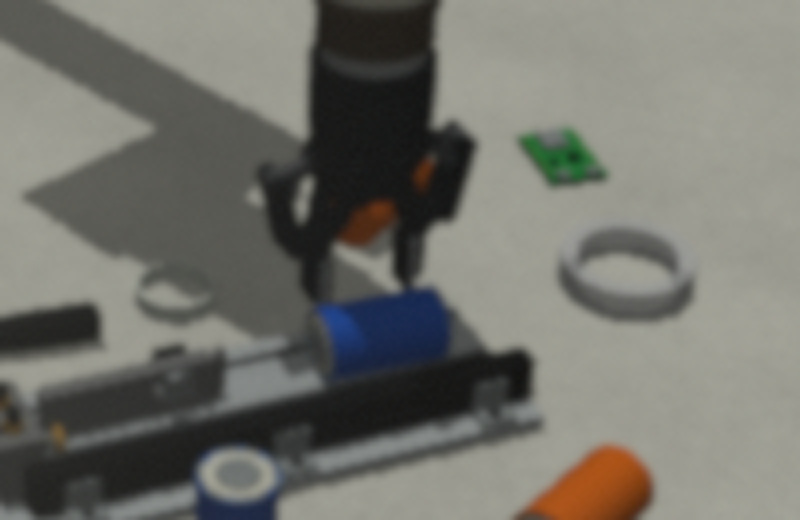

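Emit:
{"name": "arm_command", "arguments": {
  "moves": [0,0.01,-0.003,0.0016,0.0087,0.0237,-0.2,0,0.008,0,0,0,0,-0.2,0,0,0,0,0,0,-0.2,0,0,0,0,0,0,-0.2]
}}

```text
clock: 3.32
eef_pos: [0.5223, 0.1638, 0.2119]
tool_rot: [-0.486, 0.514, 0.486, 0.513]
ft_force: [-0.0, 0.3, 0.6]
grip_width: 0.051
```

Run:
```python
from h import *
import cv2
to(70,-100,24,np.pi)
for n,o in(('top',(205,180,170,110,4.7)),('scene',(300,150,200,130,4))):
    im=bot.camera(n)[:,:,::-1]; cv2.imwrite(f'pics/c_{n}.png',cv2.resize(im[o[1]:o[1]+o[3],o[0]:o[0]+o[2]],None,fx=o[4],fy=o[4],interpolation=cv2.INTER_CUBIC))
fen()
```

```text
t3.32 fence x 70.1 y -105.6 tipz 38.9 jaw ang rel fence 3.141 toolx [-0.001 -0.    -1.   ] F fence -0.26 -0.05 0.55 w 0.051 q [ 0.3   0.49 -0.17  0.92  0.    0.36]
shift tool [ 0.0149 -0.0056  0.0002]
rotvec [-0.0008 -0.0002 -0.0007]
t3.42 fence x 70.1 y -105.4 tipz 38.8 jaw ang rel fence 3.141 toolx [-0.001 -0.    -1.   ] F fence 0.66 0.65 0.07 w 0.0512 q [ 0.3   0.49 -0.16  0.92  0.    0.36]
```

View pics/c_scene.png

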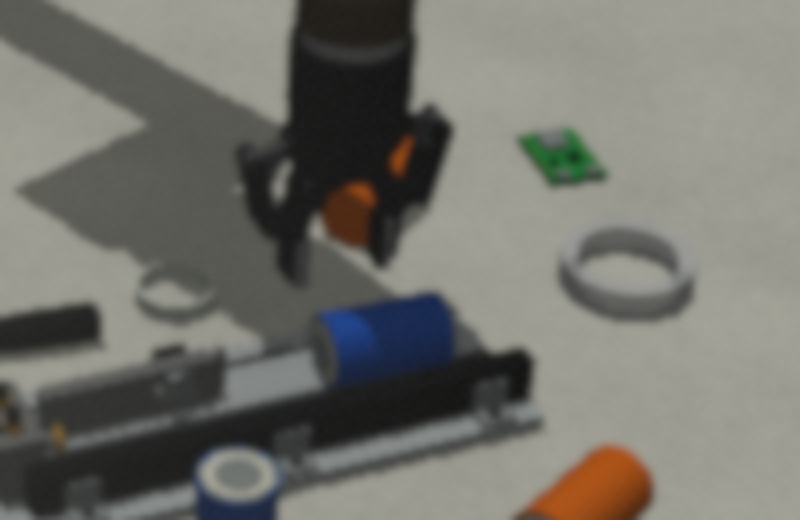

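View pics/c_top.png

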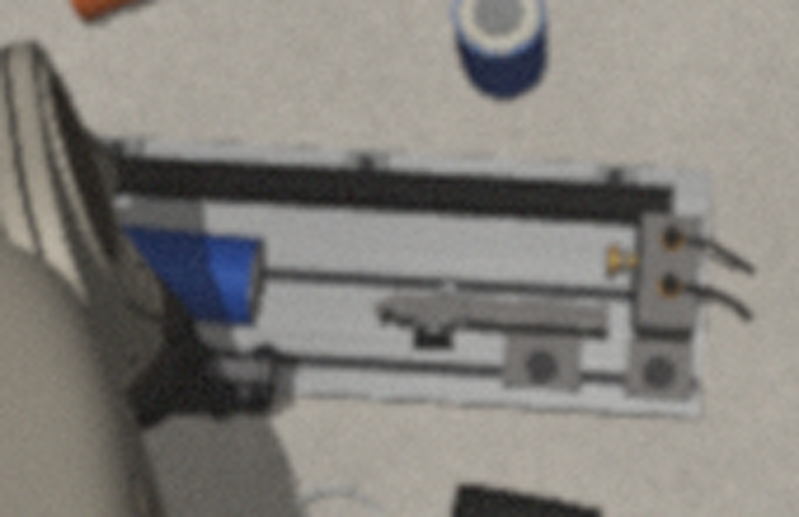

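Emit:
{"name": "arm_command", "arguments": {
  "moves": [0.015,0,0,0,0,0,-0.2,0,0,0,0,0,0,-0.2,0,0,0,0,0,0,-0.2]
}}

```text
clock: 3.67
eef_pos: [0.5231, 0.1641, 0.1974]
tool_rot: [-0.487, 0.513, 0.486, 0.514]
ft_force: [1.1, -0.4, 0.7]
grip_width: 0.0514
```

Run:
```python
from h import *
to(70,-80,24,np.pi)
```

```text
t3.67 fence x 69.8 y -104.9 tipz 24.4 jaw ang rel fence 3.141 toolx [ 0.002  0.001 -1.   ] F fence 0.39 1.1 0.67 w 0.0514 q [ 0.3   0.51 -0.18  0.88 -0.    0.36]
shift tool [ 0.0005 -0.0249 -0.0002]
rotvec [-0.0006  0.0006  0.0017]
```

Emit:
{"name": "arm_command", "arguments": {
  "moves": [0,-0.004,0,0,0,0,-0.2,0,-0.004,0,0,0,0,-0.2,0,-0.004,0,0,0,0,-0.2,0,-0.004,0,0,0,0,-0.2,0,-0.003,0,0,0,0,-0.2,0,-0.002,0,0,0,0,-0.2]
}}

```text
clock: 4.17
eef_pos: [0.5471, 0.1631, 0.1993]
tool_rot: [-0.487, 0.512, 0.486, 0.515]
ft_force: [-0.7, 0.7, 0.2]
grip_width: 0.0513
```

Run:
```python
from h import *
to(70,-75,24,np.pi)
```

```text
t4.17 fence x 69.5 y -80.8 tipz 26.3 jaw ang rel fence 3.141 toolx [ 0.004  0.001 -1.   ] F fence -0.71 -0.72 0.17 w 0.0513 q [ 0.29  0.54 -0.11  0.91 -0.    0.34]
shift tool [ 0.0023 -0.0058 -0.0005]
rotvec [-0.0006  0.0013  0.0041]
```

Emit:
{"name": "arm_command", "arguments": {
  "moves": [0.001,-0.002,0,0,0,0.002,-0.2,0.001,-0.002,0,0,0,0.002,-0.2,0.001,-0.002,0,0,0,0,-0.2,0.001,-0.002,0,0,0,0,-0.2,0,-0.002,0,0,0,0,-0.2,0,-0.001,0,0,0,0,-0.2,0,0,0,0,0,0,-0.2]
}}

```text
clock: 4.75
eef_pos: [0.5597, 0.1623, 0.1947]
tool_rot: [-0.486, 0.513, 0.487, 0.514]
ft_force: [-1.0, 0.3, 0.0]
grip_width: 0.0515
```

Run:
```python
from h import *
import cv2
to(70,-57,24,np.pi)
for n,o in(('top',(205,180,170,110,4.7)),('scene',(300,150,200,130,4))):
    im=bot.camera(n)[:,:,::-1]; cv2.imwrite(f'pics/d_{n}.png',cv2.resize(im[o[1]:o[1]+o[3],o[0]:o[0]+o[2]],None,fx=o[4],fy=o[4],interpolation=cv2.INTER_CUBIC))
```

```text
t4.75 fence x 69.7 y -68.2 tipz 21.7 jaw ang rel fence 3.141 toolx [-0.001  0.001 -1.   ] F fence -0.28 -0.97 0.03 w 0.0515 q [ 0.28  0.57 -0.08  0.92  0.    0.34]
shift tool [-0.0023 -0.0112 -0.0003]
rotvec [-0.001   0.0013 -0.0007]
```

View pics/d_scene.png

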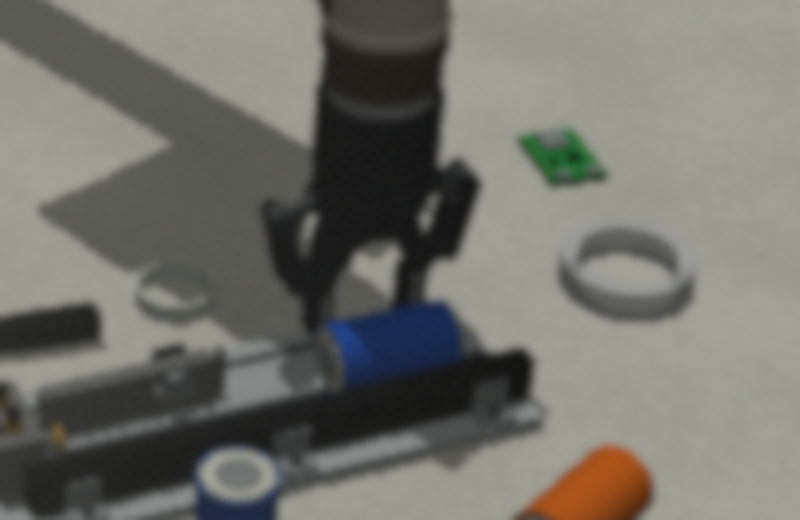

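View pics/d_top.png

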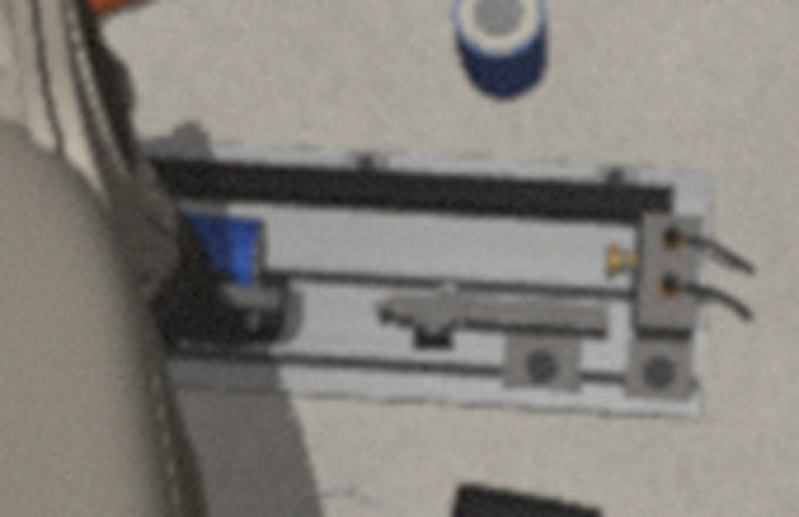

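Emit:
{"name": "arm_command", "arguments": {
  "moves": [0,-0.002,0,0,0,0,-0.2,0,-0.002,0,0,0,0,-0.2,0,-0.002,0,0,0,0,-0.2,0,-0.001,0,0,0,0,-0.2,0,0,0,0,0,0,-0.2]
}}

```text
clock: 5.27
eef_pos: [0.567, 0.1619, 0.1949]
tool_rot: [-0.486, 0.513, 0.487, 0.513]
ft_force: [-0.3, -1.0, -0.1]
grip_width: 0.051
```

Run:
```python
from h import *
to(70,-57,24,np.pi)
```

```text
t5.27 fence x 69.6 y -60.9 tipz 21.9 jaw ang rel fence 3.141 toolx [-0.001  0.001 -1.   ] F fence 1.06 -0.21 -0.14 w 0.051 q [ 0.28  0.58 -0.06  0.93  0.    0.33]
shift tool [-0.0021 -0.0039 -0.0004]
rotvec [-0.0007  0.0013 -0.0008]
```

Emit:
{"name": "arm_command", "arguments": {
  "moves": [0,-0.001,0,0,0,0,-0.2,0,-0.001,0,0,0,0,-0.2,0,-0.001,0,0,0,0,-0.2,0,0,0,0,0,0,-0.2]
}}

```text
clock: 5.6
eef_pos: [0.5703, 0.1618, 0.195]
tool_rot: [-0.486, 0.513, 0.487, 0.513]
ft_force: [0.7, -0.1, -0.1]
grip_width: 0.0515
```

Run:
```python
from h import *
fen()
```

```text
t5.60 fence x 69.6 y -57.6 tipz 22.0 jaw ang rel fence 3.141 toolx [-0.001  0.001 -1.   ] F fence 0.1 0.71 -0.11 w 0.0515 q [ 0.28  0.59 -0.05  0.94  0.    0.33]
```

Emit:
{"name": "arm_command", "arguments": {
  "moves": [0,-0.001,0,0,0,0,-0.2,0,-0.001,0,0,0,0,-0.2,0,0,0,0,0,0,-0.2]
}}

```text
clock: 5.85
eef_pos: [0.5724, 0.1616, 0.1949]
tool_rot: [-0.486, 0.513, 0.487, 0.513]
ft_force: [0.5, 0.7, -0.1]
grip_width: 0.0508
```

Run:
```python
from h import *
import cv2
fen()
for n,o in(('scene',(300,150,200,130,4)),):
    im=bot.camera(n)[:,:,::-1]; cv2.imwrite(f'pics/e_{n}.png',cv2.resize(im[o[1]:o[1]+o[3],o[0]:o[0]+o[2]],None,fx=o[4],fy=o[4],interpolation=cv2.INTER_CUBIC))
fen()
```

```text
t5.85 fence x 69.6 y -55.5 tipz 21.9 jaw ang rel fence 3.141 toolx [-0.001  0.001 -1.   ] F fence -0.74 0.43 -0.08 w 0.0508 q [ 0.27  0.59 -0.04  0.94  0.    0.33]
t5.90 fence x 69.6 y -55.6 tipz 21.9 jaw ang rel fence 3.141 toolx [-0.001  0.001 -1.   ] F fence 0.84 0.13 -0.65 w 0.0513 q [ 0.27  0.59 -0.04  0.94  0.    0.33]
```

View pics/e_scene.png

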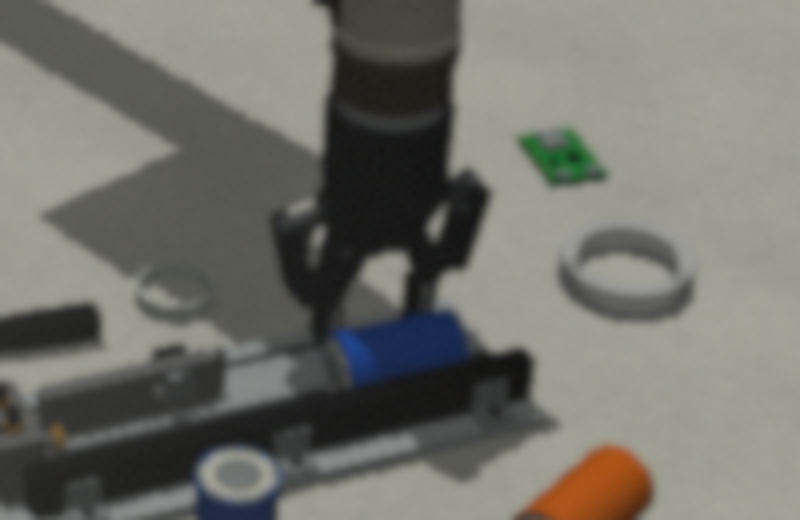

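Emit:
{"name": "arm_command", "arguments": {
  "moves": [0,-0.001,0,0,0,0,-0.2,0,-0.001,0,0,0,0,-0.2]
}}

```text
clock: 6.07
eef_pos: [0.574, 0.1615, 0.1947]
tool_rot: [-0.486, 0.514, 0.487, 0.513]
ft_force: [0.3, 0.4, -0.1]
grip_width: 0.051
```

Run:
```python
from h import *
fen()
```

```text
t6.07 fence x 69.7 y -53.9 tipz 21.7 jaw ang rel fence 3.141 toolx [-0.002  0.001 -1.   ] F fence -0.38 0.24 -0.12 w 0.051 q [ 0.27  0.59 -0.04  0.94  0.    0.33]
```

Emit:
{"name": "arm_command", "arguments": {
  "moves": [0,-0.001,0,0,0,0,-0.2,0,0,0,0,0,0,-0.2]
}}

```text
clock: 6.23
eef_pos: [0.5745, 0.1613, 0.1945]
tool_rot: [-0.485, 0.514, 0.488, 0.512]
ft_force: [-0.4, 0.8, 0.1]
grip_width: 0.0511
```

Run:
```python
from h import *
fen()
```

```text
t6.23 fence x 69.8 y -53.4 tipz 21.5 jaw ang rel fence 3.141 toolx [-0.005  0.001 -1.   ] F fence -0.81 -0.4 0.05 w 0.0511 q [ 0.27  0.59 -0.03  0.95  0.    0.33]
```

Emit:
{"name": "arm_command", "arguments": {
  "moves": [0,-0.0015,0,0,0,0,-0.2]
}}

```text
clock: 6.32
eef_pos: [0.5751, 0.1613, 0.1943]
tool_rot: [-0.484, 0.515, 0.488, 0.512]
ft_force: [-6.7, 0.6, 4.3]
grip_width: 0.0513
```

Run:
```python
from h import *
fen()
```

```text
t6.32 fence x 69.8 y -52.8 tipz 21.3 jaw ang rel fence 3.141 toolx [-0.007  0.001 -1.   ] F fence -0.29 -6.73 4.34 w 0.0513 q [ 0.27  0.6  -0.03  0.95  0.    0.33]
```

Emit:
{"name": "arm_command", "arguments": {
  "moves": [0,-0.0015,0,0,0,0,-0.2]
}}

```text
clock: 6.4
eef_pos: [0.5756, 0.1611, 0.194]
tool_rot: [-0.484, 0.516, 0.489, 0.511]
ft_force: [-5.8, 0.9, 2.7]
grip_width: 0.0515
```

Run:
```python
from h import *
fen()
```

```text
t6.40 fence x 70.0 y -52.3 tipz 21.0 jaw ang rel fence 3.141 toolx [-0.011  0.001 -1.   ] F fence -0.62 -5.84 2.68 w 0.0515 q [ 0.27  0.6  -0.03  0.96  0.    0.33]
```

The cell now bears on the fence: about 6 N is felt, at TCP y≈-53. I'll back off, rise, and look.

Emit:
{"name": "arm_command", "arguments": {
  "moves": [0,0.004,0,0,0,0,-0.2,0,0.008,0,0,0,-0.005,-0.2,0,0.01,0,0,0,-0.005,-0.2,0,0.012,0,0,0,0,-0.2,-0.02,0,0,0,0,0,1,-0.03,0,0,0,0,0,1,-0.03,0,0,0,0,0,1,0,0,0.02,0,0,0,1,0,0,0.02,0,0,0,1,0,0,0.02,0,0,0,1,0,0,0.015,0,0,0,1,0,0,0,0,0,0,1]
}}

```text
clock: 7.4
eef_pos: [0.5477, 0.24, 0.28]
tool_rot: [-0.489, 0.509, 0.482, 0.52]
ft_force: [0.3, -1.0, -0.0]
grip_width: 0.0003
```

Run:
```python
from h import *
import cv2
to(0,-22,80,np.pi/2); to(0,-22,80,-np.pi/2)
for n,o in(('top',(205,180,170,110,4.7)),('scene',(300,150,200,130,4))):
    im=bot.camera(n)[:,:,::-1]; cv2.imwrite(f'pics/g_{n}.png',cv2.resize(im[o[1]:o[1]+o[3],o[0]:o[0]+o[2]],None,fx=o[4],fy=o[4],interpolation=cv2.INTER_CUBIC))
```

```text
t7.40 fence x -7.3 y -84.3 tipz 107.0 jaw ang rel fence 3.138 toolx [ 0.019  0.003 -1.   ] F fence 1.03 0.35 -0.01 w 0.0003 q [ 0.41  0.5   0.06  1.11 -0.01  0.47]
shift tool [ 0.0281 -0.0618 -0.0072]
rotvec [1.5669 0.0176 0.0116]
t7.40 fence x -7.3 y -84.3 tipz 107.0 jaw ang rel fence 3.138 toolx [ 0.019  0.003 -1.   ] F fence 1.03 0.35 -0.01 w 0.0003 q [ 0.41  0.5   0.06  1.11 -0.01  0.47]
shift tool [ 0.0281 -0.0618 -0.0072]
rotvec [-1.5746 -0.0116  0.0176]
```

View pics/g_scene.png

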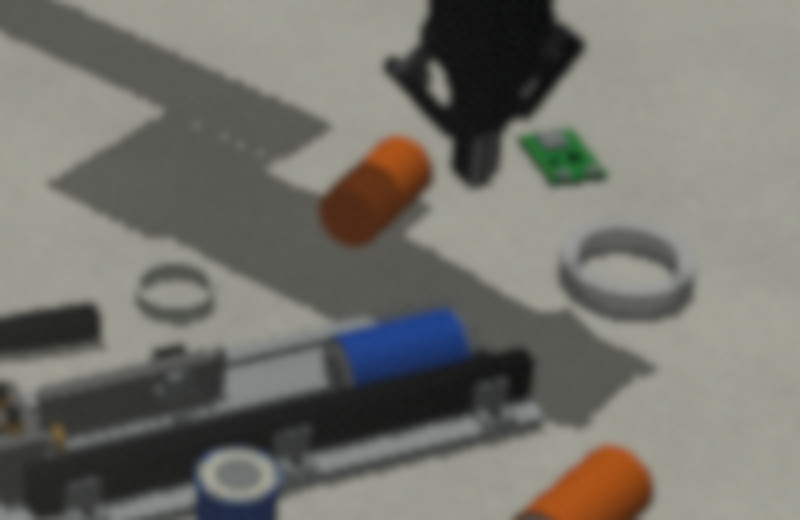

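View pics/g_top.png

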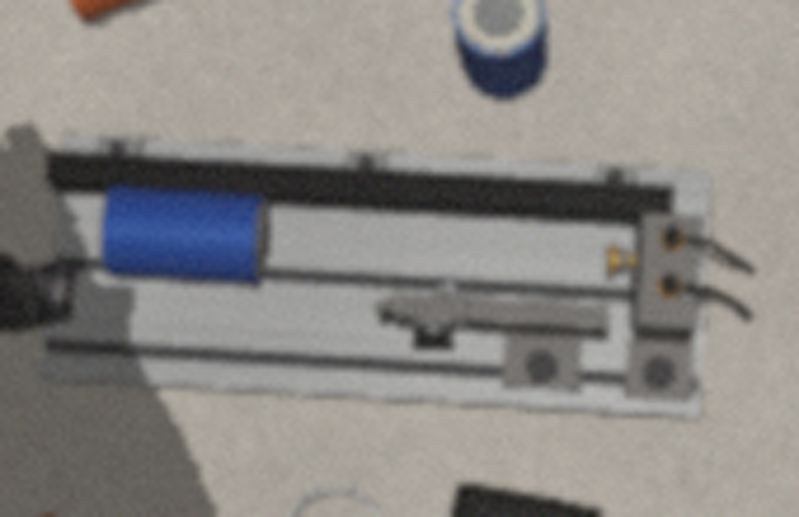

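Emit:
{"name": "arm_command", "arguments": {
  "moves": [0,0,0,-0.115,0,0.018,1,0,0,0,-0.12,0,0,1,0,0,0,-0.12,0,0,1,0,0,0,-0.12,0,0,1,0,0,0,-0.12,0,0,1,0,0,0,-0.12,0,0,1,0,0,0,-0.12,0,0,1,0,0,0,-0.12,0,0,1,0,0,0,-0.12,0,0,1,0,0,0,-0.12,0,0,1,0,0,0,-0.12,0,0,1,0,0,0,-0.12,0,0,1,0,0,0,-0.12,0,0,1,0,0,0,0,0,0,1]
}}

```text
clock: 8.67
eef_pos: [0.5457, 0.2205, 0.2717]
tool_rot: [-0.701, 0.01, 0.713, -0.001]
ft_force: [0.6, 1.0, -0.6]
grip_width: -0.0003
```

Run:
```python
from h import *
to(0,-22,90,-np.pi/2)
f=lambda x,y:(205+x/4.7,180+y/4.7)
for p in [(104,232),(107,187),(107,272),(265,240),(268,197),(262,283)]:
    d=unproj('top',f(*p),.035)[:2]-FO; print(p,(d@ex*1e3).round(1),(d@ey*1e3).round(1))
```

```text
t8.67 fence x 12.3 y -85.2 tipz 98.7 jaw ang rel fence -1.531 toolx [-0.016 -0.015 -1.   ] F fence -0.99 0.54 -0.61 w -0.0003 q [ 0.39  0.51  0.04  1.13 -0.01 -1.17]
shift tool [ 0.0076 -0.0099 -0.0638]
rotvec [ 0.0396  0.0159 -0.0156]
(104, 232) 30.5 -20.5
(107, 187) 29.9 3.2
(107, 272) 33.9 -41.2
(265, 240) 112.9 -20.5
(268, 197) 112.7 2.0
(262, 283) 113.1 -42.9
```

Emit:
{"name": "arm_command", "arguments": {
  "moves": [0,0,0,0.0396,0.0159,-0.0156,1,0,-0.015,0,0,0,0,1,0,0,-0.03,0,0,0,1,0,0,-0.03,0,0,0,1,0,0,0,0,0,0,1,0,0,0,0,0,0,1]
}}

```text
clock: 9.17
eef_pos: [0.6067, 0.2257, 0.2681]
tool_rot: [-0.704, 0.03, 0.709, 0.026]
ft_force: [-0.2, 0.2, -0.8]
grip_width: 0.0001
```

Run:
```python
from h import *
to(0,-20,90,-np.pi/2)
```

```text
t9.17 fence x 3.8 y -24.6 tipz 95.1 jaw ang rel fence -1.597 toolx [-0.007 -0.005 -1.   ] F fence -0.22 -0.24 -0.76 w 0.0001 q [ 0.36  0.62  0.22  1.18 -0.   -1.13]
shift tool [ 0.0051 -0.0039 -0.0045]
rotvec [-0.0266  0.0069 -0.0053]
```

Emit:
{"name": "arm_command", "arguments": {
  "moves": [0,-0.006,-0.0045,-0.0266,0.0069,-0.0053,1,0,0,0,0,0,0,1,0.03,0,0,0,0,0,1,0.03,0,0,0,0,0,1,0,0,0,0,0,0,1,0,0,0,0,0,0,1]
}}

```text
clock: 9.67
eef_pos: [0.6104, 0.2308, 0.2089]
tool_rot: [0.708, -0.02, -0.706, -0.02]
ft_force: [0.7, -0.5, 0.7]
grip_width: -0.0001
```

Run:
```python
from h import *
import cv2
to(0,-20,27,-np.pi/2)
for n,o in(('top',(205,180,170,110,4.7)),('scene',(300,150,200,130,4))):
    im=bot.camera(n)[:,:,::-1]; cv2.imwrite(f'pics/h_{n}.png',cv2.resize(im[o[1]:o[1]+o[3],o[0]:o[0]+o[2]],None,fx=o[4],fy=o[4],interpolation=cv2.INTER_CUBIC))
```

```text
t9.67 fence x -1.5 y -21.2 tipz 35.9 jaw ang rel fence -1.574 toolx [ 0.003  0.001 -1.   ] F fence 0.47 0.7 0.73 w -0.0001 q [ 0.36  0.67  0.16  1.05 -0.   -1.15]
shift tool [ 0.0089  0.0015 -0.0012]
rotvec [-0.0034 -0.0026  0.0011]
```

View pics/h_scene.png

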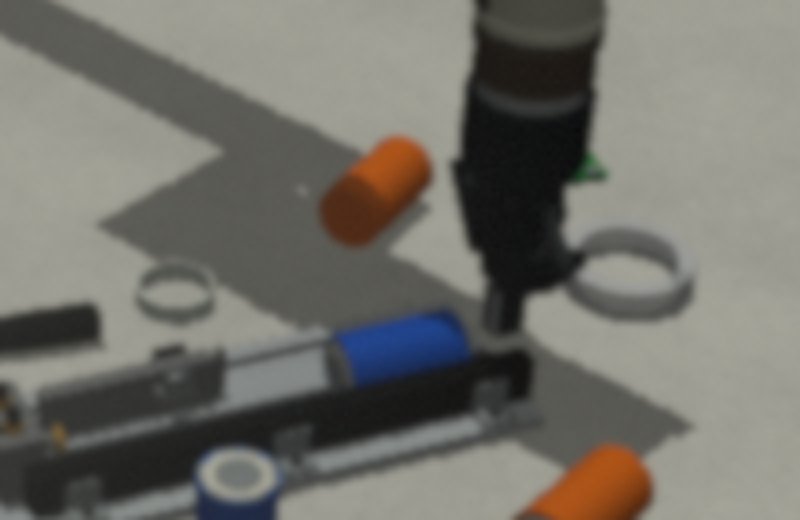

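Emit:
{"name": "arm_command", "arguments": {
  "moves": [0.009,0.001,-0.001,-0.0034,-0.0026,0.001,1,0,0,0,0,0,0,1,0,0,0,0,0,0,1,0,0.004,0,0,0,0,1,0,0.004,0,0,0,0,1,0,0.004,0,0,0,0,1,0,0.002,0,0,0,0,1,0,0,0,0,0,0,1]
}}

```text
clock: 10.43
eef_pos: [0.613, 0.2152, 0.2071]
tool_rot: [0.711, -0.017, -0.703, -0.02]
ft_force: [1.0, -0.9, 0.4]
grip_width: 0.0001
```

Run:
```python
from h import *
to(20,-20,27,-np.pi/2)
```

```text
t10.43 fence x 14.0 y -17.8 tipz 34.1 jaw ang rel fence -1.570 toolx [ 0.011  0.004 -1.   ] F fence 0.82 1.0 0.38 w 0.0001 q [ 0.34  0.67  0.14  1.03 -0.   -1.18]
shift tool [0.0071 0.006  0.0023]
rotvec [ 0.0003 -0.0108  0.0044]
```

Emit:
{"name": "arm_command", "arguments": {
  "moves": [0.007,0,0.0025,0,-0.0108,0.0044,1,0,0,0,0,0,0,1,0,0,0,0,0,0,1]
}}

```text
clock: 10.68
eef_pos: [0.6105, 0.2147, 0.1999]
tool_rot: [-0.707, 0.019, 0.707, 0.019]
ft_force: [0.4, 0.0, -0.9]
grip_width: -0.0001
```

Run:
```python
from h import *
to(20,-20,27,-np.pi/2)
```

```text
t10.68 fence x 14.6 y -20.2 tipz 26.9 jaw ang rel fence -1.571 toolx [-0.001  0.    -1.   ] F fence -0.04 0.44 -0.89 w -0.0001 q [ 0.34  0.67  0.13  1.03  0.   -1.18]
shift tool [-0.0001  0.0054 -0.0003]
rotvec [-0.0006  0.0005  0.    ]
```

Emit:
{"name": "arm_command", "arguments": {
  "moves": [0,0.002,0,0,0,0,1,0,0.002,0,0,0,0,1,0,0.002,0,0,0,0,1,0,0.002,0,0,0,0,1,0,0.002,0,0,0,0,1,0,0.002,0,0,0,0,1]
}}

```text
clock: 11.18
eef_pos: [0.6095, 0.2033, 0.199]
tool_rot: [-0.706, 0.018, 0.708, 0.019]
ft_force: [0.2, 1.3, -0.4]
grip_width: 0.0001
```

Run:
```python
from h import *
to(36,-20,27,-np.pi/2)
```

```text
t11.18 fence x 26.0 y -20.7 tipz 26.0 jaw ang rel fence -1.569 toolx [-0.002  0.002 -1.   ] F fence -1.35 0.15 -0.35 w 0.0001 q [ 0.32  0.67  0.12  1.02  0.   -1.2 ]
shift tool [-0.001   0.01   -0.0007]
rotvec [0.0015 0.002  0.002 ]
```

Emit:
{"name": "arm_command", "arguments": {
  "moves": [-0.001,0.003,-0.0007,0.0015,0.002,0.002,1,0,0.003,0,0,0,0,1,0,0.003,0,0,0,0,1,0,0.003,0,0,0,0,1,0,0.003,0,0,0,0,1,0,0.003,0,0,0,0,1,0,0.003,0,0,0,0,1,0,0.003,0,0,0,0,1]
}}

```text
clock: 11.85
eef_pos: [0.6087, 0.177, 0.2003]
tool_rot: [0.707, -0.019, -0.707, -0.019]
ft_force: [0.1, 2.1, 0.2]
grip_width: 0.0001
```

Run:
```python
from h import *
to(65,-20,27,-np.pi/2)
import cv2
for n,o in(('top',(205,180,170,110,4.7)),('scene',(300,150,200,130,4))):
    im=bot.camera(n)[:,:,::-1]; cv2.imwrite(f'pics/i_{n}.png',cv2.resize(im[o[1]:o[1]+o[3],o[0]:o[0]+o[2]],None,fx=o[4],fy=o[4],interpolation=cv2.INTER_CUBIC))
```

```text
t11.85 fence x 52.4 y -20.1 tipz 27.3 jaw ang rel fence -1.571 toolx [ 0.     0.001 -1.   ] F fence -2.14 -0.01 0.24 w 0.0001 q [ 0.28  0.65  0.09  1.01  0.   -1.23]
shift tool [ 0.0003  0.0126 -0.0001]
rotvec [ 0.0001 -0.      0.0007]
```

View pics/i_scene.png

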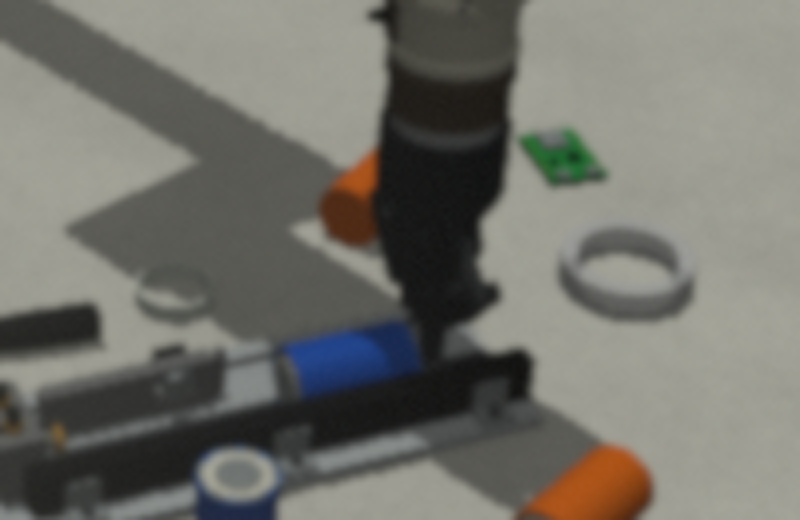

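View pics/i_top.png

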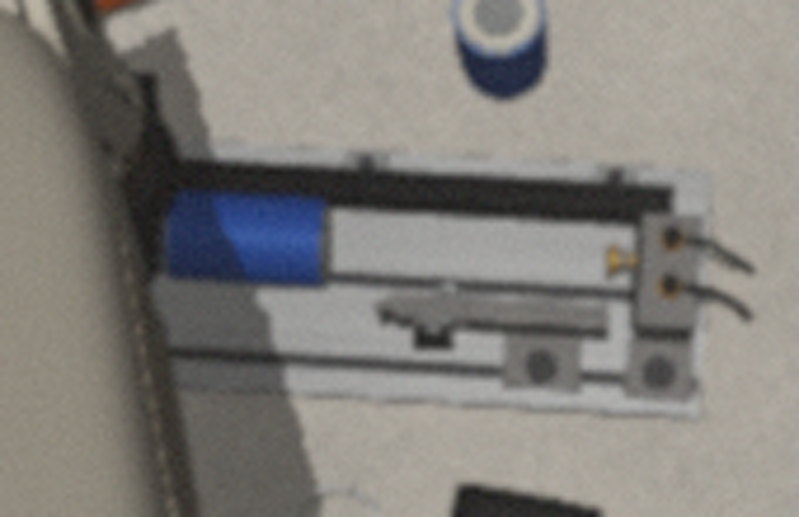

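Emit:
{"name": "arm_command", "arguments": {
  "moves": [0,0.003,0,0,0,0,1,0,0.003,0,0,0,0,1,0,0.003,0,0,0,0,1,0,0.003,0,0,0,0,1,0,0.003,0,0,0,0,1,0,0.003,0,0,0,0,1,0,0.003,0,0,0,0,1,0,0.003,0,0,0,0,1]
}}

```text
clock: 12.62
eef_pos: [0.6072, 0.1511, 0.2004]
tool_rot: [0.707, -0.018, -0.707, -0.019]
ft_force: [-1.3, 1.3, -0.3]
grip_width: -0.0002
```

Run:
```python
from h import *
to(90,-20,27,-np.pi/2)
```

```text
t12.62 fence x 78.2 y -20.2 tipz 27.4 jaw ang rel fence -1.570 toolx [ 0.     0.001 -1.   ] F fence -1.2 -1.35 -0.34 w -0.0002 q [ 0.24  0.64  0.06  1.    0.   -1.27]
shift tool [ 0.0004  0.0118 -0.0002]
rotvec [0.0005 0.     0.0011]
```

Emit:
{"name": "arm_command", "arguments": {
  "moves": [0,0.003,0,0,0,0,1,0,0.003,0,0,0,0,1,0,0.003,0,0,0,0,1,0,0.003,0,0,0,0,1,0,0.003,0,0,0,0,1,0,0.003,0,0,0,0,1,0,0.003,0,0,0,0,1,0,0.003,0,0,0,0,1]
}}

```text
clock: 13.28
eef_pos: [0.6056, 0.1245, 0.2004]
tool_rot: [-0.707, 0.018, 0.707, 0.019]
ft_force: [-0.7, 1.8, 0.4]
grip_width: -0.0
```

Run:
```python
from h import *
to(120,-20,27,-np.pi/2)
import cv2
for n,o in(('top',(205,180,170,110,4.7)),('scene',(250,170,200,130,4))):
    im=bot.camera(n)[:,:,::-1]; cv2.imwrite(f'pics/j_{n}.png',cv2.resize(im[o[1]:o[1]+o[3],o[0]:o[0]+o[2]],None,fx=o[4],fy=o[4],interpolation=cv2.INTER_CUBIC))
```

```text
t13.28 fence x 104.9 y -20.3 tipz 27.4 jaw ang rel fence -1.570 toolx [-0.     0.001 -1.   ] F fence -1.8 -0.82 0.45 w -0.0 q [ 0.2   0.62  0.04  0.99  0.   -1.32]
shift tool [ 0.0004  0.0151 -0.0003]
rotvec [0.0005 0.0005 0.0014]
```

View pics/j_scene.png

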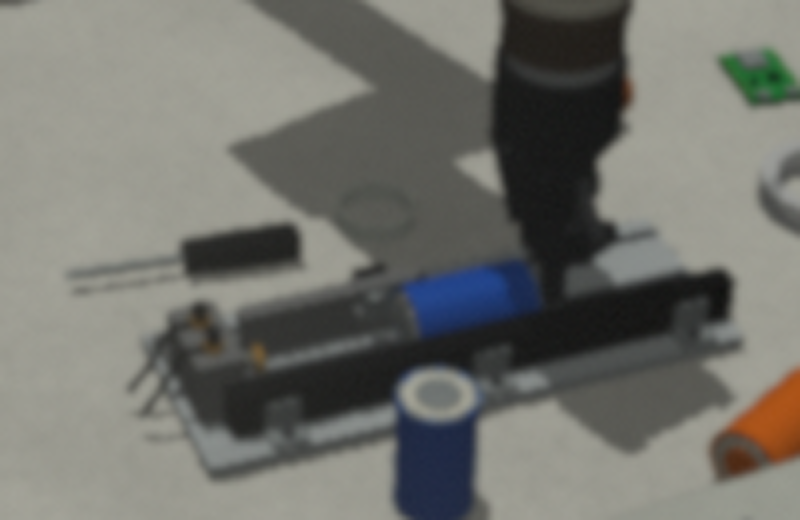

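View pics/j_top.png

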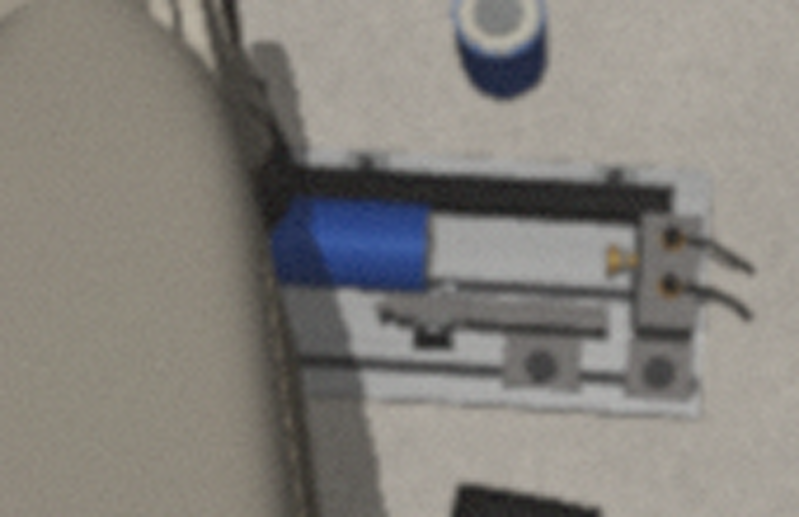

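Emit:
{"name": "arm_command", "arguments": {
  "moves": [0,0.003,0,0,0,0.001,1,0,0.003,0,0,0,0,1,0,0.003,0,0,0,0,1,0,0.003,0,0,0,0,1]
}}

```text
clock: 13.72
eef_pos: [0.6051, 0.1133, 0.2006]
tool_rot: [-0.707, 0.016, 0.707, 0.02]
ft_force: [-0.1, 5.0, -0.3]
grip_width: 0.0003
```

Run:
```python
from h import *
to(140,-20,27,-np.pi/2)
```

```text
t13.72 fence x 116.1 y -20.3 tipz 27.6 jaw ang rel fence -1.569 toolx [-0.     0.005 -1.   ] F fence -5.02 -0.37 -0.26 w 0.0003 q [ 0.18  0.62  0.03  0.98  0.01 -1.34]
shift tool [ 0.0004  0.0239 -0.0002]
rotvec [0.0021 0.0003 0.0051]
```

Emit:
{"name": "arm_command", "arguments": {
  "moves": [0,0.003,0,0,0,0.001,1,0,0.003,0,0,0,0,1,0,0.003,0,0,0,0,1,0,0.003,0,0,0,0,1]
}}

```text
clock: 14.05
eef_pos: [0.6044, 0.1021, 0.2007]
tool_rot: [0.707, -0.014, -0.707, -0.02]
ft_force: [-1.1, 3.6, -0.3]
grip_width: -0.0
```

Run:
```python
from h import *
to(140,-20,27,-np.pi/2)
```

```text
t14.05 fence x 127.4 y -20.4 tipz 27.7 jaw ang rel fence -1.566 toolx [ 0.     0.008 -1.   ] F fence -3.49 -1.25 -0.33 w -0.0 q [ 0.17  0.61  0.02  0.98  0.01 -1.36]
shift tool [ 0.0006  0.0126 -0.0003]
rotvec [0.0046 0.0002 0.0078]
```

Emit:
{"name": "arm_command", "arguments": {
  "moves": [0,0.003,0,0.002,0,0.003,1,0,0.003,0,0.002,0,0.003,1,0,0.003,0,0,0,0.002,1,0,0.003,0,0,0,0.002,1,0,0.003,0,0,0,0.002,1,0,0.003,0,0,0,0.001,1,0,0.003,0,0,0,0.001,1,0,0.003,0,0,0,0.001,1]
}}

```text
clock: 14.72
eef_pos: [0.6028, 0.0751, 0.2004]
tool_rot: [-0.706, 0.022, 0.707, 0.016]
ft_force: [-1.6, 2.7, 0.5]
grip_width: 0.0002
```

Run:
```python
from h import *
to(170,-20,27,-np.pi/2)
```

```text
t14.72 fence x 154.5 y -20.5 tipz 27.4 jaw ang rel fence -1.571 toolx [-0.001 -0.009 -1.   ] F fence -2.62 -1.76 0.45 w 0.0002 q [ 0.13  0.61  0.    0.97 -0.01 -1.39]
shift tool [ 0.0005  0.0155 -0.0005]
rotvec [-0.0005  0.0009 -0.0087]
```

Emit:
{"name": "arm_command", "arguments": {
  "moves": [0,0.003,0,0.001,0,0.001,1,0,0.003,0,0,0,0.001,1,0,0.003,0,0,0,0.001,1,0,0.003,0,0,0,0.001,1]
}}

```text
clock: 15.05
eef_pos: [0.602, 0.0616, 0.2003]
tool_rot: [-0.706, 0.024, 0.707, 0.015]
ft_force: [-0.3, 3.7, -0.8]
grip_width: 0.0001
```

Run:
```python
from h import *
to(170,-20,27,-np.pi/2)
import cv2
for n,o in(('top',(205,180,170,110,4.7)),('scene',(250,170,200,130,4))):
    im=bot.camera(n)[:,:,::-1]; cv2.imwrite(f'pics/k_{n}.png',cv2.resize(im[o[1]:o[1]+o[3],o[0]:o[0]+o[2]],None,fx=o[4],fy=o[4],interpolation=cv2.INTER_CUBIC))
```

```text
t15.05 fence x 168.0 y -20.6 tipz 27.3 jaw ang rel fence -1.573 toolx [-0.002 -0.013 -1.   ] F fence -3.65 -0.47 -0.77 w 0.0001 q [ 0.1   0.6  -0.    0.97 -0.01 -1.41]
shift tool [ 0.0004  0.002  -0.0006]
rotvec [-0.0018  0.0011 -0.0134]
```

View pics/k_scene.png

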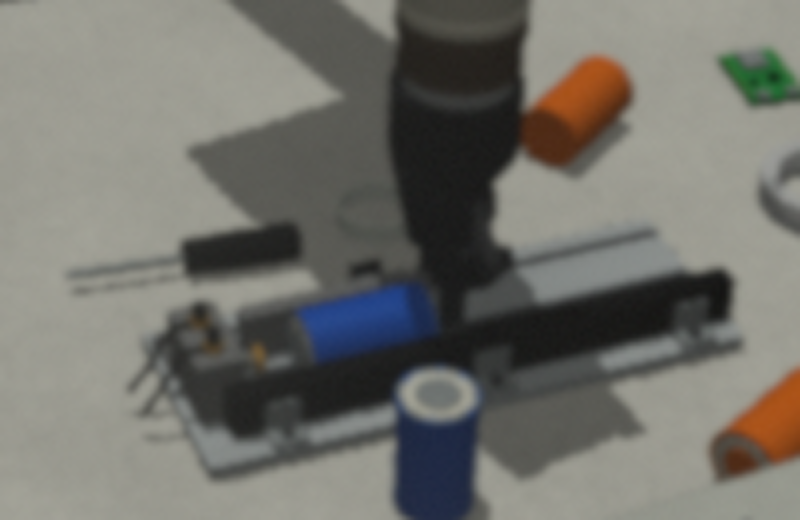

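View pics/k_top.png

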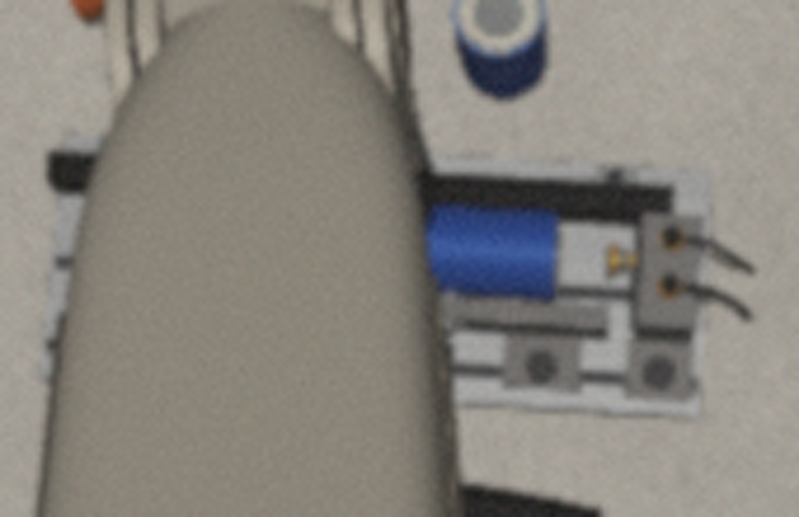

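Emit:
{"name": "arm_command", "arguments": {
  "moves": [0,0.003,-0.0005,0,0,-0.003,1,0,0.003,0,0,0,-0.003,1,0,0.003,0,0,0,-0.003,1,0,0.003,0,0,0,-0.002,1,0,0.003,0,0,0,0,1,0,0.003,0,0,0,0,1]
}}

```text
clock: 15.65
eef_pos: [0.6011, 0.0425, 0.2005]
tool_rot: [-0.706, 0.019, 0.708, 0.019]
ft_force: [-0.5, 3.5, -0.2]
grip_width: 0.0001
```

Run:
```python
from h import *
to(190,-20,27,-np.pi/2)
```

```text
t15.65 fence x 187.0 y -20.5 tipz 27.5 jaw ang rel fence -1.572 toolx [-0.002 -0.    -1.   ] F fence -3.47 -0.65 -0.21 w 0.0001 q [ 0.07  0.6  -0.01  0.97 -0.   -1.45]
shift tool [ 0.0005  0.003  -0.0005]
rotvec [-0.0012  0.0022 -0.0003]
```

Emit:
{"name": "arm_command", "arguments": {
  "moves": [0,0.002,0,0,0,0,1,0,0.002,0,0,0,0,1,0,0.002,0,0,0,0,1]
}}

```text
clock: 15.9
eef_pos: [0.6007, 0.0355, 0.2005]
tool_rot: [-0.706, 0.019, 0.708, 0.019]
ft_force: [0.2, 3.4, 0.2]
grip_width: 0.0002
```

Run:
```python
from h import *
fen()
```

```text
t15.90 fence x 194.0 y -20.5 tipz 27.5 jaw ang rel fence -1.572 toolx [-0.002 -0.    -1.   ] F fence -3.38 0.02 0.23 w 0.0002 q [ 0.06  0.6  -0.01  0.96 -0.   -1.46]
```

Emit:
{"name": "arm_command", "arguments": {
  "moves": [0,0.002,0,0,0,0,1]
}}

```text
clock: 15.98
eef_pos: [0.6006, 0.0335, 0.2006]
tool_rot: [-0.706, 0.019, 0.708, 0.02]
ft_force: [-0.5, 6.9, -0.2]
grip_width: -0.0001
```

Run:
```python
from h import *
fen()
```

```text
t15.98 fence x 196.1 y -20.5 tipz 27.6 jaw ang rel fence -1.572 toolx [-0.002  0.001 -1.   ] F fence -6.86 -0.86 -0.16 w -0.0001 q [ 0.06  0.59 -0.01  0.96  0.   -1.46]
```

Emit:
{"name": "arm_command", "arguments": {
  "moves": [0,0.002,0,0,0,0,1]
}}

```text
clock: 16.07
eef_pos: [0.6005, 0.0319, 0.2006]
tool_rot: [-0.706, 0.018, 0.708, 0.02]
ft_force: [-0.0, 7.1, 0.4]
grip_width: -0.0001
```

Run:
```python
from h import *
fen()
```

```text
t16.07 fence x 197.7 y -20.5 tipz 27.6 jaw ang rel fence -1.572 toolx [-0.002  0.003 -1.   ] F fence -7.12 -0.4 0.41 w -0.0001 q [ 0.05  0.59 -0.01  0.96  0.   -1.46]
```

Emit:
{"name": "arm_command", "arguments": {
  "moves": [0,0.0018,0,0,0,0,1]
}}

```text
clock: 16.15
eef_pos: [0.6004, 0.0304, 0.2006]
tool_rot: [-0.706, 0.017, 0.708, 0.02]
ft_force: [-1.2, 4.7, -0.3]
grip_width: -0.0001
```

Run:
```python
from h import *
fen()
```

```text
t16.15 fence x 199.2 y -20.5 tipz 27.6 jaw ang rel fence -1.571 toolx [-0.002  0.004 -1.   ] F fence -4.58 -1.49 -0.26 w -0.0001 q [ 0.05  0.59 -0.02  0.96  0.   -1.47]
```

Emit:
{"name": "arm_command", "arguments": {
  "moves": [0,0.0018,0,0,0,0,1]
}}

```text
clock: 16.23
eef_pos: [0.6003, 0.029, 0.2006]
tool_rot: [-0.706, 0.017, 0.708, 0.021]
ft_force: [0.2, 5.4, -0.5]
grip_width: 0.0004
```

Run:
```python
from h import *
fen()
```

```text
t16.23 fence x 200.6 y -20.6 tipz 27.6 jaw ang rel fence -1.571 toolx [-0.002  0.006 -1.   ] F fence -5.41 -0.13 -0.48 w 0.0004 q [ 0.05  0.59 -0.02  0.96  0.01 -1.47]
```

Emit:
{"name": "arm_command", "arguments": {
  "moves": [0,0.0018,0,0,0,0,1]
}}

```text
clock: 16.32
eef_pos: [0.6002, 0.0276, 0.2007]
tool_rot: [-0.706, 0.016, 0.708, 0.021]
ft_force: [-1.0, 7.1, -0.5]
grip_width: 0.0001
```

Run:
```python
from h import *
fen()
import cv2
for n,o in(('top',(205,180,170,110,4.7)),('scene',(250,170,200,130,4))):
    im=bot.camera(n)[:,:,::-1]; cv2.imwrite(f'pics/l_{n}.png',cv2.resize(im[o[1]:o[1]+o[3],o[0]:o[0]+o[2]],None,fx=o[4],fy=o[4],interpolation=cv2.INTER_CUBIC))
fen()
```

```text
t16.32 fence x 201.9 y -20.6 tipz 27.7 jaw ang rel fence -1.570 toolx [-0.002  0.007 -1.   ] F fence -7.03 -1.34 -0.5 w 0.0001 q [ 0.04  0.59 -0.02  0.96  0.01 -1.47]
t16.42 fence x 202.1 y -20.6 tipz 27.7 jaw ang rel fence -1.570 toolx [-0.002  0.007 -1.   ] F fence -4.97 -0.57 -0.5 w 0.0003 q [ 0.04  0.59 -0.02  0.96  0.01 -1.47]
```

View pics/l_scene.png

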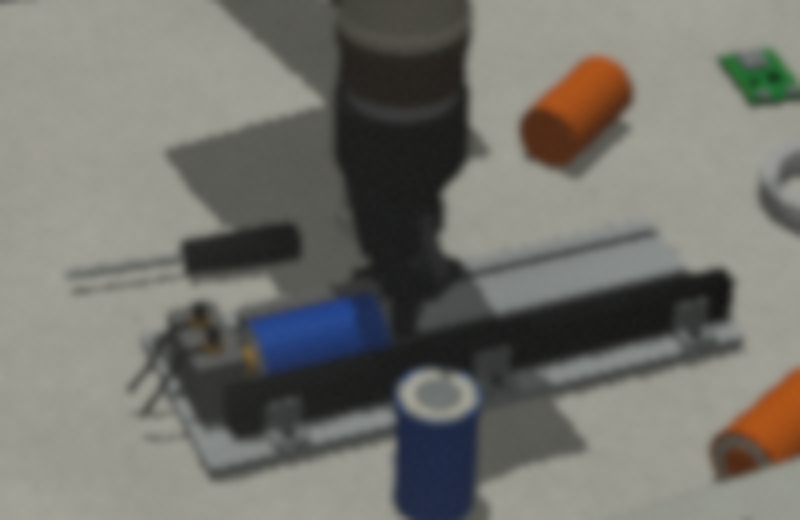

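View pics/l_top.png

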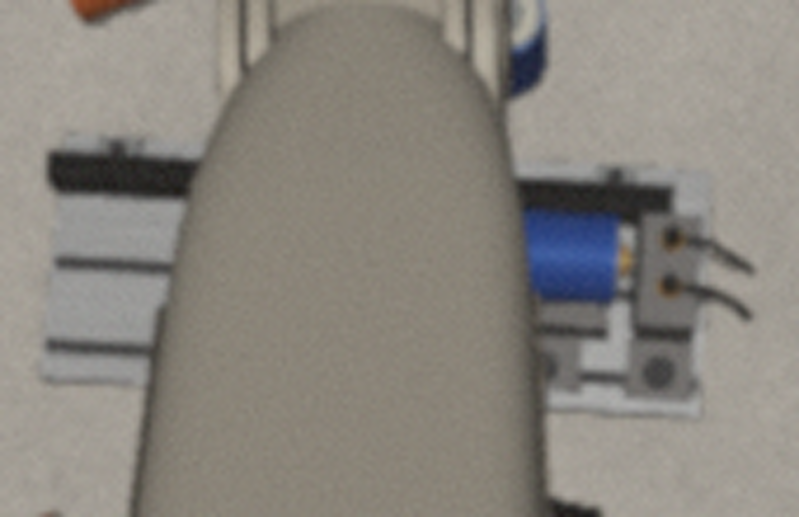

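Force dropped from 7.1 to 4.6 N and then rose again, so the catch has sprung. The button end is at px 617, which is the predicted seated place. I'll ease back.

Emit:
{"name": "arm_command", "arguments": {
  "moves": [0,-0.002,0,0,0,0,1,0,-0.002,0,0,0,0,1,0,-0.002,0,0,0,0,1]
}}

```text
clock: 16.67
eef_pos: [0.6007, 0.0323, 0.2008]
tool_rot: [-0.706, 0.018, 0.707, 0.02]
ft_force: [0.0, -1.6, -0.0]
grip_width: -0.0002
```

Run:
```python
from h import *
to(180,-20,27,-np.pi/2)
import cv2
for n,o in(('top',(205,180,170,110,4.7)),):
    im=bot.camera(n)[:,:,::-1]; cv2.imwrite(f'pics/m_{n}.png',cv2.resize(im[o[1]:o[1]+o[3],o[0]:o[0]+o[2]],None,fx=o[4],fy=o[4],interpolation=cv2.INTER_CUBIC))
```

```text
t16.67 fence x 197.3 y -20.4 tipz 27.8 jaw ang rel fence -1.572 toolx [-0.002  0.003 -1.   ] F fence 1.59 0.11 -0.02 w -0.0002 q [ 0.05  0.59 -0.01  0.96  0.   -1.46]
shift tool [ 0.0008 -0.0173 -0.0003]
rotvec [-0.0007  0.0017  0.0026]
```

View pics/m_top.png

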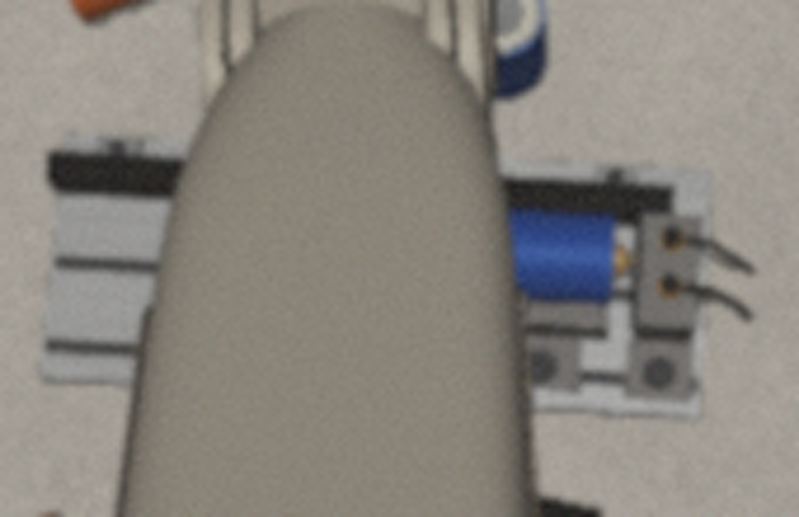

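Emit:
{"name": "arm_command", "arguments": {
  "moves": [0,-0.003,0,0,0,0,1,0,-0.005,0,0,0,0,1,0,-0.006,0,0,0,0,1,0,-0.006,0,0,0,0,1,0,0,0,0,0,0,1,-0.02,0,0,0,0,0,1,-0.03,0,0,0,0,0,1,-0.03,0,0,0,0,0,1,-0.03,0,0,0,0,0,1,0,-0.03,0,0,0,0,1,0,-0.04,0,0,0,0,1,0,-0.04,0,0,0,0,1,0,-0.04,0,0,0,0,1,0,-0.04,0,0,0,0,1,0,-0.04,0,0,0,0,1,0,0,0,0,0,0,1]
}}

```text
clock: 18.05
eef_pos: [0.6157, 0.2917, 0.3163]
tool_rot: [0.707, -0.022, -0.706, -0.022]
ft_force: [-0.6, -0.3, -0.4]
grip_width: 0.0001
```

Run:
```python
from h import *
fen()
import cv2
for n,o in(('top',(270,210,100,65,8)),('scene',(280,205,130,90,6))):
    im=bot.camera(n)[:,:,::-1]; cv2.imwrite(f'pics/nf_{n}.png',im);cv2.imwrite(f'pics/n_{n}.png',cv2.resize(im[o[1]:o[1]+o[3],o[0]:o[0]+o[2]],None,fx=o[4],fy=o[4],interpolation=cv2.INTER_CUBIC))
```

```text
t18.05 fence x -62.5 y -19.1 tipz 143.3 jaw ang rel fence -1.579 toolx [ 0.001 -0.    -1.   ] F fence 0.36 -0.55 -0.36 w 0.0001 q [ 0.44  0.65  0.41  1.33 -0.   -1.07]
```

View pics/n_scene.png

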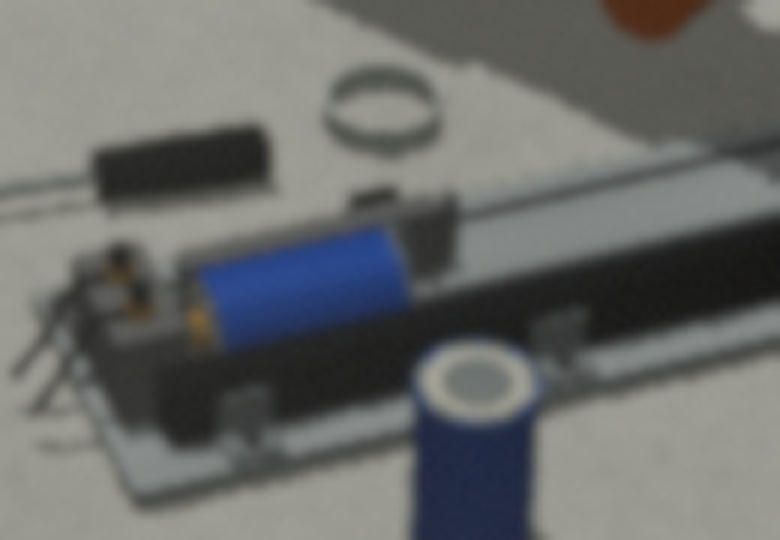

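View pics/n_top.png

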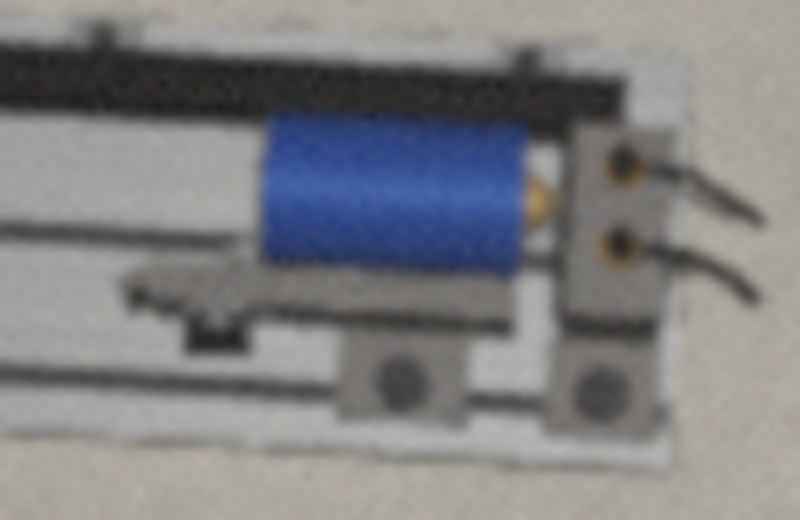

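View pics/nf_top.png

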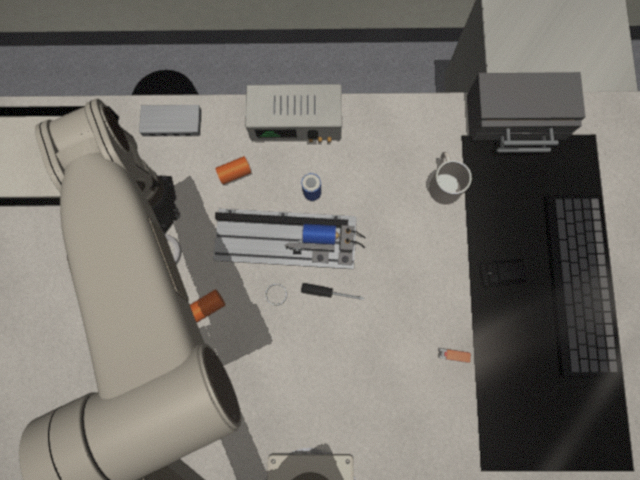

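The cell lies against the fence with its tail at crop px 264. The catch tongue is sprung out behind the tail at about (238,245), and the probe is still compressed. Nothing has moved since I let go, so I'm handing in.

Run:
```python
from workcell import bot
print(bot.job_done())
```

```text
the job is handed in; nothing more can be done
None
```

The cell is seated in the nest and held by the side catch. I handed the job in at about 18 s of the 58 s allowed.

- **Rolling:** I rolled the cell to the fence with two spread fingertips, without lifting it, until it bore on the fence at about 6–7 N. On the first approach the arm overshot and nudged the cell about 10 mm toward the fence before the fingers were fully down. The force then read under 1 N and no harm showed.
- **Pushing:** With the fingers shut, I pushed the tail along the fence. The force was 1–2 N on the open bed and 3–5 N past the catch. It rose to 7.1 N, dropped to 4.6 N and rose again to 7.0 N, which is the catch springing out. The highest reading I took on the cell was about 8 N, but I only read the force at the end of each move.
- **Last checks:** After I let go and moved the arm clear, the pictures show the cell against the fence. The catch tongue is out behind the tail and the probe is still pressed in. The button end stayed in the same place as I retracted, and the other objects I could see had not moved. The arm hid the tape and the circuit board in the last full top picture.
- **Disagreement:** My camera estimate of the fence face was about 2.5 mm off from what I felt at contact. I went by the contact.

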